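# Load a flanged paste cartridge into the slotted holder

## Robot

A 6-joint arm with a two-finger parallel gripper is mounted at the origin on a cart in front of the work surface, level with it; the furniture and walls round the work are solid. World frame = base frame: x ahead of the robot, y to its left, z up, the work surface at z = 0. Lengths are in m, angles in rad, forces in N, time in s.
With the tool pointing down it reaches from about 0.3 to 0.775 m from the base axis. Payload 14.6 kg.
Tool frame: the origin (TCP) lies at the centre of the arm's flange, where the gripper is bolted on; the fingertips stand 199 mm ahead of it and the grasp point (between the pads) lies ctrl.tcp_to_grasp ahead of it (ctrl.tcp_to_grasp is the distance from the TCP to the grasp point, in m); z points along the fingers, y is the line along which they close (so a half turn about z gives the same grasp; the last joint's range is limited). The gripper opens to 94 mm and grips with 3 to 60 N. Pads are 16 mm wide; open, the fingers measure 119 mm over their backs; the gripper's body (75 mm by 177 mm) begins 78 mm behind the grasp point.
Start: joints at [1.253, 0.3, 1.521, -0, 1.321, -0.067], TCP at [0.136, 0.533, 0.405] pointing down, gripper open.
Joint ranges: [-3.03, 3.03], [-0.79, 2.21], [0.23, 2.52], [-1.04, 4.18], [0, 3.07], [-2.55, 2.55]. Speed limits (rad/s): [2.22, 2.22, 2.57, 3.14, 3.14, 3.14].

## Interface

Orientations are given as [roll, pitch, yaw] about the fixed x, y, z axes, in that order (R = Rz(yaw) Ry(pitch) Rx(roll)).
In Python, from station import ctrl gives the robot as it stands. The module is installed in compiled form; this text tells all that it offers.
- The arm moves only by the shell command python3 -m jog 'ROWS' [OPENING] [FORCE]. ROWS is JSON, a list of rows, each a list of 6 numbers: the shift along the tool's x, y, z in cm, then the turn, a rotation vector about the tool's x, y, z in rad. In form: [[tx, ty, tz, ax, ay, az], ...]. A call has 1 to 8 rows; each row is the pose to reach, as a shift and turn from the pose commanded when the call began, along the tool's axes at that moment; what a row does not reach only later rows make up. A row lasts 1/10 s, in which the tool goes at most 50 mm and 8.59 degrees, less where a joint would pass 70% of its speed; a pose out of reach is approached as far as the arm can. A call with a gripper value outside its range is refused whole. OPENING is the opening in per cent of the stroke, from 0 (shut) to 100 (fully open), set as the call begins (- or left out, the last holds). The fingers move at their own pace and stop on an object; FORCE is the grip in N (left out, the last holds). Time passes only in rows, so rows that repeat a pose let the fingers close. It gives the time, the measured TCP pose, the force, the opening and the grip force at its end, in the units of the state.
- ctrl.get_obs(): the state, without advancing time (a new reading comes with each control period).
- ctrl.camera(name): name is "scene" or "top" or "wrist"; returns a dict with "img" (480x640x3 uint8, blue, green, red), "intrinsics" (3x3 intrinsics, pixels), "R" (3x3) and "t" (3): a world point X has camera coordinates R X + t. Camera axes: x right, y down, z forward; pixel columns grow to the right and rows downward; lengths in m; the calibration is good to about 2 mm. A picture is of the moment at which its call begins. There is no depth.
- ctrl.hand_in(): hands the job in; it is judged then, once.
The state is a dict: "time_s": time; "qpos": joint angles; "joint_vel": joint speeds; "tau": joint torques, N m; "ee_pos": TCP position; "eef_rot": TCP orientation; "force": force on the tool from outside, world axes, zero at the start; "moment": the same for the moment, N m; "grip_width": finger opening in m; "grip_force": force on a finger pad.
Only numpy, scipy, OpenCV 4.12 (cv2) and the standard library are available. Lean on these libraries where they do the work, as an engineer would, in place of code of your own. Each camera call takes 0.05 s, during which the arm holds its last target. There are 200 camera calls.

## Task

Take the solder-paste cartridge with the red head and slide it sideways into the slot of the grey holder from its open front, right home to the end of the slot, barrel in the slot and flange above the plate, then let it down so that it hangs upright with its white flange resting on the plate. Let go of it, and leave the cartridge with the blue head standing where it is.

Things in the scene. Friction and masses are not known exactly. Their poses are not given: they have to be found in the camera images.
- cartridge_red: Round cartridge standing on the bench, 118 mm tall, about 0.12 kg. From the bottom: black foot 40 mm in diameter (0 to 14 mm up), amber barrel dia. 26 (14 to 74), white flange dia. 52 (74 to 80), red head dia. 28 (80 to 118) to grip from above. Origin: centre of the foot's underside; z up its axis. This is the one to load.
- cartridge_blue: Round cartridge standing on the bench, 118 mm tall, about 0.12 kg. From the bottom: black foot 40 mm in diameter (0 to 14 mm up), amber barrel dia. 26 (14 to 74), white flange dia. 52 (74 to 80), blue head dia. 28 (80 to 118) to grip from above. Origin: centre of the foot's underside; z up its axis. Bystander: stays where it stands.
- holder: Fixed grey stand, base 120 x 130 x 10 mm, with side walls 90 mm apart and a rear wall under a level dark steel plate 100 (x) by 110 (y) mm, underside 102, top 110 mm above the bench, nothing above it. Slot in the plate along x: 34 mm wide, mouth flared to 54, open at the front edge (x = -50 mm), closed at x = +12. Origin: centre of the base's underside; x points into the slot, z up.
- holder_seat (a point): Where the cartridge's axis belongs: on the slot's middle line, at the height of the plate's top, 45 mm in from the plate's front edge and 17 mm before the slot's closed end. Axes as the holder's: x into the slot, z up. With its flange resting on the plate, the cartridge's origin is 74 mm below. Foot and flange are wider than the slot: it goes in sideways, foot under the plate, flange above.

How it is judged:
At the end, for the whole second after the job is handed in: The red-headed cartridge hangs in the holder at rest: its axis within 12 mm of the seat point (horizontally), its flange resting on the plate (height within 4 mm), upright within about 7 degrees. The blue-headed cartridge still stands within 30 mm of where it started (horizontal distance between cartridge_red and holder_seat below 0.012 m and z of cartridge_red in the frame of holder_seat between -0.078 and -0.07 m and angle between cartridge_red's own z axis and vertical below 0.12 rad and linear speed of cartridge_red below 0.02 m/s and angle between cartridge_blue's own z axis and vertical below 0.2 rad and distance of cartridge_blue from where it was at the start of the episode below 0.03 m); the robot touches nothing.
It fails at once if the blue-headed cartridge is knocked over or moved by more than 30 mm (not (angle between cartridge_blue's own z axis and vertical below 0.2 rad and distance of cartridge_blue from where it was at the start of the episode below 0.03 m)).
It also fails if it takes over 35 s, if anything falls off the work surface, if the arm or the gripper's body presses on something with over 40 N, if the wrist force passes 120 N, or if a joint passes its speed limit or range.

## Working session

There is one attempt and no reset: what is moved stays moved. The work goes in short steps, Python scripts to look and compute and a shell command to move; the robot and the scene stay as the last step left them, time stands still between calls to the robot, and variables do not carry over. Pictures are saved under pics/ and viewed, at most 10 in all, crops included, and the job is handed in when it is done.

```bash
mkdir -p pics; python3 - <<'E'
from station import ctrl
import cv2,numpy as np
o=ctrl.get_obs()
print(o['time_s'],o['ee_pos'],o['eef_rot'],o['force'],o['grip_width'],ctrl.tcp_to_grasp)
for n in('scene','top','wrist'):
    c=ctrl.camera(n); cv2.imwrite(f'pics/{n}0.png',c['img'])
    np.savez(f'{n}0.npz',**{k:np.array(v) for k,v in c.items()})
    print(n,np.round(c['intrinsics'],1).tolist(),np.round(c['R'],3).tolist(),np.round(c['t'],3).tolist())
E
```

```text
0.0 [0.13646962 0.53275874 0.40408621] [-3.14042288e+00 -5.60287885e-05  2.89083023e+00] [-0.47486162 -0.31027848 -0.5861193 ] 0.0940214077278382 0.1804
scene [[535.7, 0.0, 319.6], [0.0, 535.7, 243.3], [0.0, 0.0, 1.0]] [[0.779, -0.627, 0.003], [-0.376, -0.471, -0.798], [0.502, 0.621, -0.603]] [-0.237, 0.386, 0.526]
top [[600.9, 0.0, 320.5], [0.0, 600.9, 241.5], [0.0, 0.0, 1.0]] [[0.029, -1.0, -0.001], [-0.994, -0.029, -0.104], [0.104, 0.004, -0.995]] [0.211, 0.515, 1.011]
wrist [[358.3, 0.0, 317.4], [0.0, 358.3, 236.8], [0.0, 0.0, 1.0]] [[0.249, 0.969, 0.001], [0.931, -0.239, 0.275], [0.267, -0.068, -0.961]] [-0.55, -0.029, 0.392]
```

View pics/top0.png

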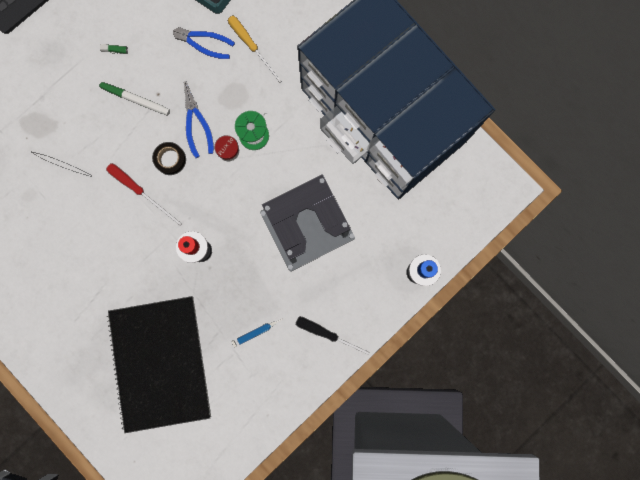

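View pics/scene0.png

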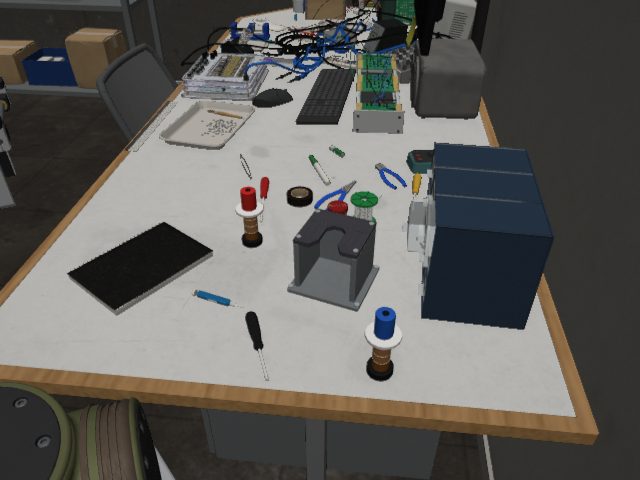

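```bash
cat > h.py <<'E'
import numpy as np,cv2
def load(n): 
    d=np.load(n+'.npz'); return {k:d[k] for k in d}
def ray(c,uv):
    uv=np.atleast_2d(uv).astype(float)
    d=np.c_[uv,np.ones(len(uv))]@np.linalg.inv(c['intrinsics']).T@c['R']
    return -c['R'].T@c['t'],d
def plane(c,uv,z):
    o,d=ray(c,uv); return o+d*((z-o[2])/d[:,2])[:,None]
def proj(c,X):
    p=(np.atleast_2d(X)@c['R'].T+c['t'])@c['intrinsics'].T; return p[:,:2]/p[:,2:]
def tri(c1,u1,c2,u2):
    A=[];b=[]
    for c,u in((c1,u1),(c2,u2)):
        o,d=ray(c,u); d=d[0]/np.linalg.norm(d); P=np.eye(3)-np.outer(d,d); A.append(P);b.append(P@o)
    return np.linalg.lstsq(np.vstack(A),np.hstack(b),rcond=None)[0]
def head(img,col):
    b,g,r=[img[...,i].astype(int) for i in range(3)]
    m=((r>130)&(g<70)&(b<70)) if col=='red' else ((b>130)&(r<90)&(b-g>60))
    return m.astype(np.uint8)
E
python3 - <<'E'
from h import *
T=load('top0');S=load('scene0')
for col,bt,bs in(('red',(170,225,210,265),(235,180,262,215)),('blue',(410,250,445,290),(370,300,400,342))):
    u=[]
    for c,b in((T,bt),(S,bs)):
        m=head(c['img'],col); k=np.zeros_like(m);k[b[1]:b[3],b[0]:b[2]]=1; m*=k
        ys,xs=np.nonzero(m); u.append((xs.mean(),ys.mean())); print(col,len(xs),xs.min(),xs.max(),ys.min(),ys.max(),u[-1])
    print(tri(T,u[0],S,u[1]),plane(T,u[0],.105))
im=T['img'][160:285,245:370]; cv2.imwrite('pics/holdtop.png',cv2.resize(im,None,fx=4.8,fy=4.8,interpolation=cv2.INTER_CUBIC))
E
```

```text
red 172 179 194 237 252 (np.float64(186.80232558139534), np.float64(244.47093023255815))
red 80 241 261 184 195 (np.float64(248.5125), np.float64(190.525))
[0.48831442 0.43594085 0.11624808] [[0.48896393 0.43874227 0.105     ]]
blue 178 421 436 261 276 (np.float64(428.3426966292135), np.float64(268.5449438202247))
blue 173 376 395 307 320 (np.float64(385.271676300578), np.float64(313.8554913294798))
[0.46121274 0.05467959 0.11470492] [[0.46182049 0.05297558 0.105     ]]
```

View pics/holdtop.png

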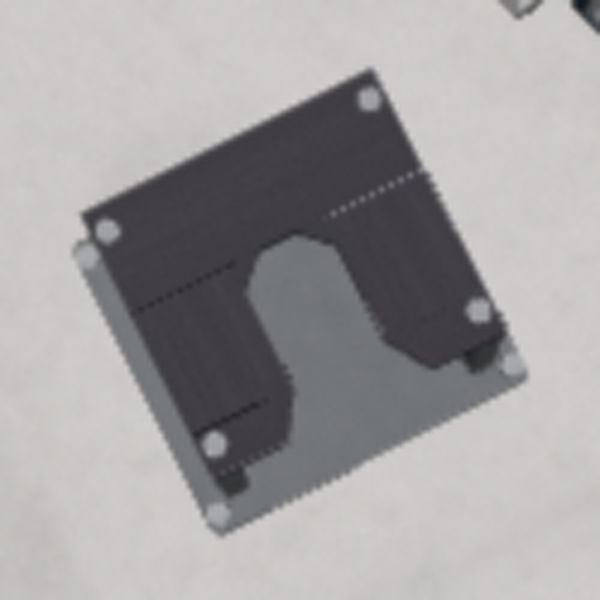

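View pics/wrist0.png

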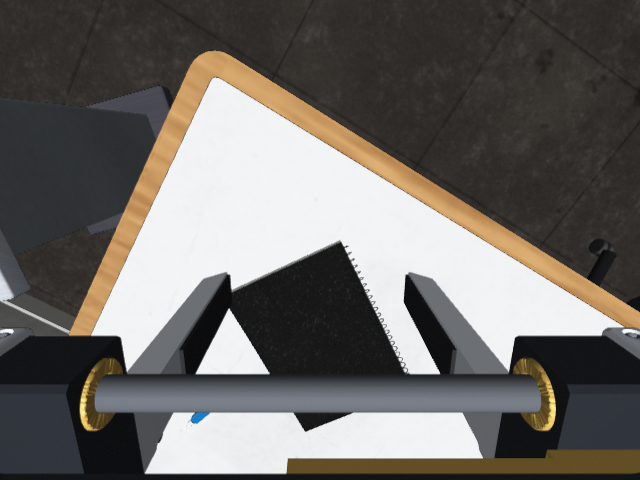

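```bash
python3 - <<'E'
from h import *
T=load('top0');S=load('scene0')
P=np.array([(373,70),(83,213),(503,325),(216,475)])/4.8+[244.6,159.6]
X=plane(T,P,.11)[:,:2]; print('BR,BL,FR,FL',np.round(X,4).tolist())
print('back w',np.linalg.norm(X[0]-X[1]),'right d',np.linalg.norm(X[0]-X[2]),'left d',np.linalg.norm(X[1]-X[3]),'front w',np.linalg.norm(X[2]-X[3]))
c=X.mean(0); a=(X[0]+X[1]-X[2]-X[3]); l=(X[1]-X[0]+X[3]-X[2]); ya=np.arctan2(a[1],a[0]); yl=np.arctan2(-l[0],l[1]); yaw=(ya+yl)/2
print('c',c,'yaw',ya,yl,yaw,'seat',c+np.array([np.cos(yaw),np.sin(yaw)])*-.005)
B=plane(T,np.array([(369,98),(107,231),(479,310),(214,443)])/4.8+[244.6,159.6],.11)[:,:2]; print('bolt c',B.mean(0), np.round(B,4).tolist())
for col,bt,bs,hs in(('red',(165,225,210,265),(230,170,270,215),((0,8),(172,180))),('blue',(405,250,445,290),(365,300,405,345),((100,130),))):
    for c,b in((T,bt),(S,bs)):
        I=cv2.cvtColor(c['img'],cv2.COLOR_BGR2HSV)[b[1]:b[3],b[0]:b[2]]
        m=sum(((I[...,0]>=h[0])&(I[...,0]<=h[1])) for h in hs)&(I[...,1]>120)&(I[...,2]>40)
        m=m.astype(np.uint8); ys,xs=np.nonzero(m)
        u=[(xs.min()+xs.max())/2+b[0],(ys.min()+ys.max())/2+b[1]]
        (cc),r=cv2.minEnclosingCircle(np.c_[xs,ys].astype(np.float32)); print(col,len(xs),np.ptp(xs)+1,np.ptp(ys)+1,u,np.add(cc,b[:2]),r, plane(T,u,.105) if c is T else '')
        if c is T: ut=u
        else: print(tri(T,ut,S,u))
E
```

```text
BR,BL,FR,FL [[0.6083, 0.2258], [0.557, 0.321], [0.5235, 0.1802], [0.4709, 0.2737]]
back w 0.1080925732493678 right d 0.09626024489564362 left d 0.09829040315932326 front w 0.10725420580944665
c [0.53993218 0.25017915] yaw 0.4980555123731681 0.5036388943678567 0.5008472033705124 seat [0.5355463 0.2477783]
bolt c [0.53992337 0.25066604] [[0.5987, 0.2269], [0.5512, 0.3128], [0.5283, 0.1883], [0.4814, 0.2747]]
red 259 21 18 [np.float64(188.0), np.float64(244.5)] [187.9375 245.3125] 10.203117370605469 [[0.48897344 0.43682867 0.105     ]]
red 454 29 34 [np.float64(254.0), np.float64(193.5)] [255. 193.] 19.416587829589844 
[0.49260168 0.43321479 0.10947933]
blue 230 19 17 [np.float64(427.0), np.float64(269.0)] [427.16666603 268.5       ] 9.501562118530273 [[0.46103408 0.05510042 0.105     ]]
blue 540 21 32 [np.float64(385.0), np.float64(322.5)] [384.         322.61290359] 15.898613929748535 
[0.4615293  0.05391247 0.09865229]
```

```bash
python3 -m jog '[[-5,0,0,0,0,0],[-10,0,1,0,0,0],[-15,0,2,0,0,0],[-20,0,3,0,0,0],[-25,-0.3,4,0,0,0],[-30,-0.5,4,0,0,0],[-34,-0.5,4,0,0,0],[-36.6,-0.5,4,0,0,0]]' 100 15; python3 -m jog '[[0,0,0,0,0,0],[0,0,0,0,0,0],[0,0,0,0,0,0]]'
python3 - <<'E'
from h import *
from station import ctrl
o=ctrl.get_obs();print(o['ee_pos'],o['eef_rot'],o['force'])
c=ctrl.camera('wrist');cv2.imwrite('pics/w1.png',c['img']);np.savez('w1.npz',**{k:np.array(v) for k,v in c.items()})
I=cv2.cvtColor(c['img'],cv2.COLOR_BGR2HSV)
m=(((I[...,0]<8)|(I[...,0]>172))&(I[...,1]>120)&(I[...,2]>40)).astype(np.uint8)
n,_,st,ce=cv2.connectedComponentsWithStats(m)
for s,q in zip(st[1:],ce[1:]):
    if s[4]>150: print(s,q,plane(c,[q],.118))
print(proj(c,[[.489,.437,.118],[.489,.437,.08]]))
E
```

```text
time_s: 0.95
ee_pos: [0.4926, 0.4356, 0.3639]
eef_rot: [-3.141, -0.0, 2.889]
force: [-0.4, 0.5, 1.3]
grip_width: 0.0943
grip_force: 0.0
time_s: 1.25
ee_pos: [0.4889, 0.4376, 0.3646]
eef_rot: [-3.141, -0.0, 2.892]
force: [-0.4, 0.3, -0.4]
grip_width: 0.0941
grip_force: 0.0
[0.48888942 0.43759447 0.36458325] [-3.14133285e+00 -3.42442501e-04  2.89171442e+00] [-0.41398323  0.32608081 -0.39041033]
[ 296  226   41   51 1474] [315.99796472 250.65061058] [[0.48332942 0.43785545 0.118     ]]
[ 443  284   72   37 1139] [480.76821773 302.2809482 ] [[0.54840442 0.5395798  0.118     ]]
[[316.86456673 258.73382779]
 [316.86643433 242.32094378]]
```

View pics/w1.png

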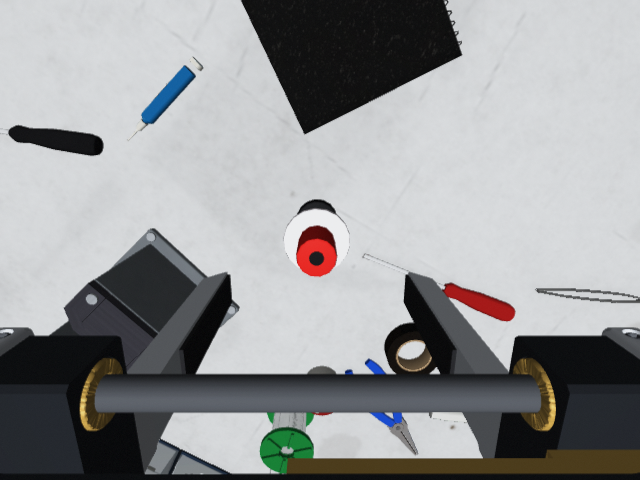

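The red head's top disc is at (316,258), and I predicted (317,259), so the estimate holds. I'll go down and grip.

```bash
python3 -m jog '[[0,0,3,0,0,0],[0,0,5.5,0,0,0],[0,0,7,0,0,0],[0,0,8,0,0,0],[0,0,8,0,0,0],[0,0,8,0,0,0]]' 100 15; python3 -m jog '[[0,0,0,0,0,0],[0,0,0,0,0,0],[0,0,0,0,0,0],[0,0,0,0,0,0],[0,0,0,0,0,0],[0,0,0,0,0,0],[0,0,0,0,0,0],[0,0,0,0,0,0]]' 10 25
```

```text
time_s: 1.9
ee_pos: [0.4898, 0.4374, 0.2856]
eef_rot: [3.141, 0.001, 2.891]
force: [-0.9, -0.4, 0.4]
grip_width: 0.0942
grip_force: 0.0
time_s: 2.7
ee_pos: [0.4898, 0.4371, 0.2846]
eef_rot: [-3.142, -0.0, 2.891]
force: [-0.2, -0.2, -0.6]
grip_width: 0.0332
grip_force: 0.0
```

```bash
python3 -m jog '[[0,0,0,0,0,0],[0,0,0,0,0,0],[0,0,0,0,0,0],[0,0,0,0,0,0]]' 10 25;  python3 -m jog '[[0,0,-1,0,0,0],[0,0,-2.5,0,0,0],[0,0,-4,0,0,0],[0,0,-5,0,0,0],[0,0,-5,0,0,0],[0,0,-5,0,0,0]]'
python3 - <<'E'
import numpy as np
from station import ctrl
o=ctrl.get_obs();p=o['ee_pos'][:2];y=2.891
A=np.array([[np.cos(y),np.sin(y)],[np.sin(y),-np.cos(y)]])
for q in((.40,.30),(.439,.195)): print(100*A@(np.array(q)-p))
E
```

```text
time_s: 3.1
ee_pos: [0.4898, 0.4371, 0.2846]
eef_rot: [-3.142, -0.0, 2.891]
force: [-0.6, 0.4, -0.3]
grip_width: 0.0278
grip_force: 25.0
time_s: 3.7
ee_pos: [0.4897, 0.437, 0.3347]
eef_rot: [3.142, 0.0, 2.891]
force: [0.4, -0.2, -1.7]
grip_width: 0.0274
grip_force: 25.0
[  5.29529249 -15.50166508]
[ -1.08666397 -24.70658939]
```

```bash
python3 -m jog '[[1.3,-3,0,0,0,0],[2.6,-6,0,0,0,0],[4,-9,0,0,0,0],[5.3,-12,0,0,0,0],[5.3,-15.5,0,0,0,0],[3.5,-18,0,0,0,0],[1.5,-21,0,0,0,0],[-0.2,-23.5,0,0,0,0]]'; python3 -m jog '[[-0.5,-0.7,0,0,0,0],[-0.9,-1.2,0,0,0,0],[-0.9,-1.2,0,0,0,0],[-0.9,-1.2,0,0,0,0],[-0.9,-1.2,0,0,0,0]]'
python3 - <<'E'
from h import *
from station import ctrl
o=ctrl.get_obs();print(o['ee_pos'],o['eef_rot'],o['force'])
for n in('scene','top'):
    c=ctrl.camera(n);np.savez(n+'2.npz',**{k:np.array(v) for k,v in c.items()})
    if n=='scene': S=c
    else: T=c
a=S['img'][170:420,190:440];b=T['img'][150:350,220:420]
cv2.imwrite('pics/p2.png',np.hstack([cv2.resize(a,(400,400)),cv2.resize(b,(400,400))]))
E
```

```text
time_s: 4.5
ee_pos: [0.4335, 0.2075, 0.3342]
eef_rot: [-3.141, -0.001, 2.891]
force: [0.1, -0.2, -2.1]
grip_width: 0.0276
grip_force: 25.0
time_s: 5.0
ee_pos: [0.4389, 0.1958, 0.3345]
eef_rot: [-3.142, -0.0, 2.892]
force: [0.2, 0.1, -1.0]
grip_width: 0.0276
grip_force: 25.0
[0.43891064 0.19582994 0.33451788] [-3.14150274e+00 -2.39030013e-04  2.89186216e+00] [ 0.19489052  0.10543789 -0.95678861]
```

View pics/p2.png

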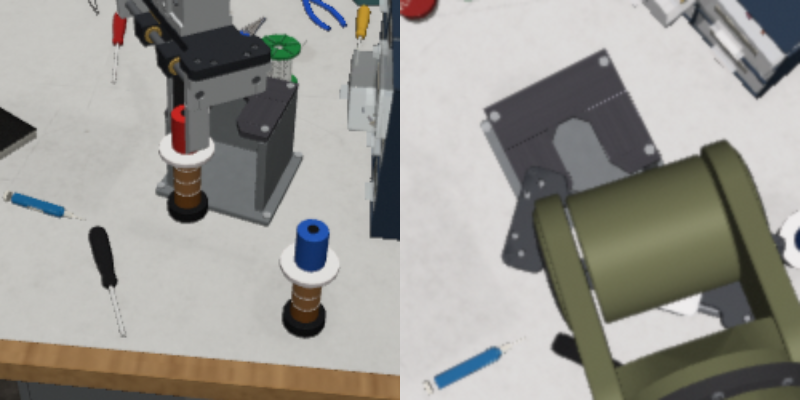

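The scene half shows the cartridge hanging upright. In the full image the flange centre is at about (307.5,265) and the foot at (307,300). The top view of it is blocked by the arm.

```bash
python3 - <<'E'
from h import *
S=load('scene2')
im=S['img'];b=(285,240,332,315)
g=im[b[1]:b[3],b[0]:b[2]].astype(int)
w=(g.min(-1)>215); 
I=cv2.cvtColor(im,cv2.COLOR_BGR2HSV)[b[1]:b[3],b[0]:b[2]]
am=((I[...,0]>5)&(I[...,0]<20)&(I[...,1]>120)&(I[...,2]>40)); bl=g.max(-1)<50
for n,m in(('white',w),('amber',am),('black',bl)):
    ys,xs=np.nonzero(m); print(n,len(xs),(xs.min()+xs.max())/2+b[0],(ys.min()+ys.max())/2+b[1],xs.min()+b[0],xs.max()+b[0],ys.min()+b[1],ys.max()+b[1])
print(proj(S,[[.4389,.1958,.127],[.4389,.1958,.094],[.4389,.1958,.05+.007]]).round(1).tolist())
# plate corners & seat in scene
h=np.array([.5399,.2502]);R=np.array([[.877,-.48],[.48,.877]])
print('plate',proj(S,[[*(h+R@q),.11] for q in((-.05,-.055),(.05,-.055),(.05,.055))]).round(1).tolist())
cv2.imwrite('pics/s2.png',cv2.resize(im[200:330,260:400],(700,650))[:600])
print(proj(S,[[*(h+R@q),.11] for q in((-.05,-.027),(-.03,-.017),(-.05,-.055))]).round(1).tolist())
E
```

```text
white 220 306.0 262.5 290 322 254 271
amber 297 306.5 287.5 299 314 275 300
black 268 307.0 274.0 295 319 240 308
[[307.9, 261.8], [308.1, 278.7], [308.4, 296.8]]
plate [[357.5, 254.8], [377.0, 221.0], [317.0, 207.2]]
[[340.7, 250.5], [339.2, 242.0], [357.5, 254.8]]
```

View pics/s2.png

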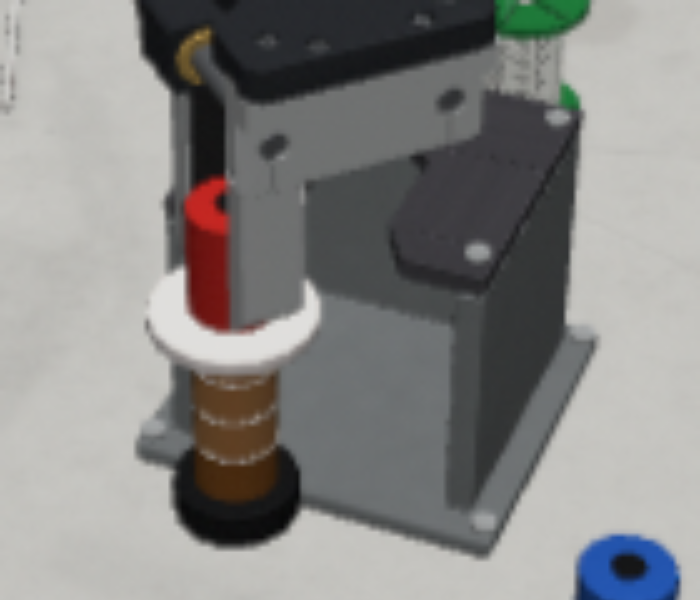

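```bash
python3 -m jog '[[-1,0.9,0,0,0,0],[-2,1.8,0,0,0,0],[-3,2.7,0,0,0,0],[-4,3.6,0,0,0,0],[-4.9,4.4,0,0,0,0],[-4.9,4.4,0,0,0,0],[-4.9,4.4,0,0,0,0]]'; python3 - <<'E'
from h import *
from station import ctrl
o=ctrl.get_obs();print(o['ee_pos'],o['force'])
y=o['eef_rot'][2];A=np.array([[np.cos(y),np.sin(y)],[np.sin(y),-np.cos(y)]]);print(100*A@(np.array([.536,.247])-o['ee_pos'][:2]))
S=ctrl.camera('scene');cv2.imwrite('pics/s3.png',cv2.resize(S['img'][180:300,280:420],(700,600)))
E
```

```text
time_s: 5.8
ee_pos: [0.4972, 0.2257, 0.3343]
eef_rot: [-3.141, -0.001, 2.891]
force: [-0.4, -1.1, -1.6]
grip_width: 0.0277
grip_force: 25.0
[0.49718817 0.22568658 0.3343375 ] [-0.43071006 -1.08369766 -1.5773344 ]
[-3.23216725  3.02643294]
```

View pics/s3.png

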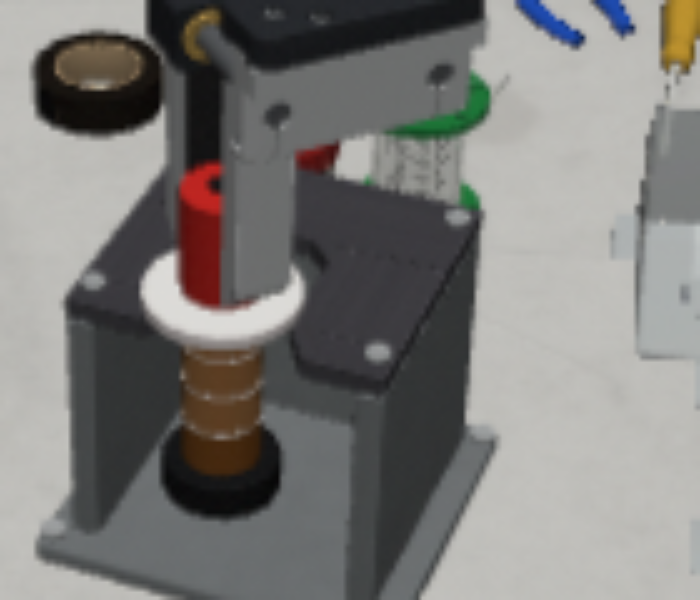

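The barrel is in the mouth, about 2 mm left of the slot's midline: its axis is at crop (222,340) and the midline is at x≈229. I'll shift it slightly on the way in.

```bash
python3 -m jog '[[-0.8,0.6,0,0,0,0],[-1.6,1.3,0,0,0,0],[-2.4,2.1,0,0,0,0],[-3.0,2.6,0,0,0,0],[-3.3,2.9,0,0,0,0],[-3.3,2.9,0,0,0,0],[-3.3,2.9,0,0,0,0]]'; python3 - <<'E'
from h import *
from station import ctrl
o=ctrl.get_obs();print(o['ee_pos'],o['force'])
S=ctrl.camera('scene');cv2.imwrite('pics/s4.png',cv2.resize(S['img'][180:300,280:420],(700,600)))
E
```

```text
time_s: 6.55
ee_pos: [0.5366, 0.2454, 0.3346]
eef_rot: [-3.141, -0.0, 2.891]
force: [-0.2, 0.1, -1.6]
grip_width: 0.0273
grip_force: 25.0
[0.53656162 0.24540589 0.33458886] [-0.20867581  0.08114418 -1.55693332]
```

View pics/s4.png

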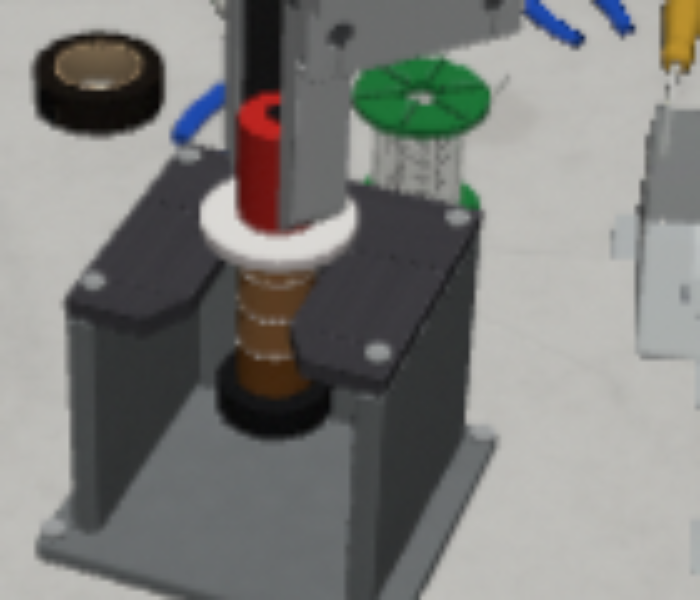

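The cartridge is in the slot with no contact force, flange above the plate and foot below it. Next I'll lower it about 14 mm.

```bash
python3 -m jog '[[0,0,0.5,0,0,0],[0,0,1.0,0,0,0],[0,0,1.3,0,0,0],[0,0,1.4,0,0,0],[0,0,1.4,0,0,0],[0,0,1.4,0,0,0]]'
```

```text
time_s: 7.2
ee_pos: [0.5367, 0.2455, 0.3206]
eef_rot: [3.142, 0.0, 2.891]
force: [-0.4, -0.3, -1.7]
grip_width: 0.0275
grip_force: 25.0
```

```bash
python3 -m jog '[[0,0,0.05,0,0,0],[0,0,0.05,0,0,0],[0,0,0.05,0,0,0]]';python3 -m jog '[[0,0,0.05,0,0,0],[0,0,0.05,0,0,0],[0,0,0.05,0,0,0]]'
```

```text
time_s: 7.5
ee_pos: [0.5367, 0.2454, 0.3205]
eef_rot: [3.141, 0.0, 2.891]
force: [-3.1, -3.0, 4.9]
grip_width: 0.0275
grip_force: 25.0
time_s: 7.8
ee_pos: [0.5367, 0.2454, 0.3205]
eef_rot: [3.141, 0.001, 2.891]
force: [-5.4, -3.2, 10.2]
grip_width: 0.0276
grip_force: 25.0
```

Contact: the flange is on the plate. I'll back off 0.5 mm, then open and retreat.

```bash
python3 -m jog '[[0,0,-0.05,0,0,0],[0,0,-0.05,0,0,0],[0,0,-0.05,0,0,0],[0,0,-0.05,0,0,0],[0,0,-0.05,0,0,0],[0,0,-0.05,0,0,0],[0,0,-0.05,0,0,0],[0,0,-0.05,0,0,0]]' 75;python3 -m jog '[[0,0,-1,0,0,0],[0,0,-3,0,0,0],[0,0,-6,0,0,0],[0,0,-9,0,0,0],[0,0,-12,0,0,0],[0,0,-12,0,0,0],[0,0,-12,0,0,0]]'
python3 - <<'E'
from h import *
from station import ctrl
S=ctrl.camera('scene');W=ctrl.camera('wrist')
print(proj(W,[[.5367,.2455,.154]]))
cv2.imwrite('pics/s5.png',np.hstack([cv2.resize(S['img'][180:340,280:420],(525,600)),cv2.resize(W['img'][180:380,240:330],(270,600))]))
E
```

```text
time_s: 8.6
ee_pos: [0.5367, 0.2455, 0.3201]
eef_rot: [3.142, 0.0, 2.891]
force: [0.4, 1.1, -0.4]
grip_width: 0.0706
grip_force: 0.0
time_s: 9.3
ee_pos: [0.5365, 0.2454, 0.4408]
eef_rot: [3.141, 0.001, 2.891]
force: [1.1, -0.1, -0.1]
grip_width: 0.0705
grip_force: 0.0
[[317.78697363 241.74725001]]
```

View pics/s5.png

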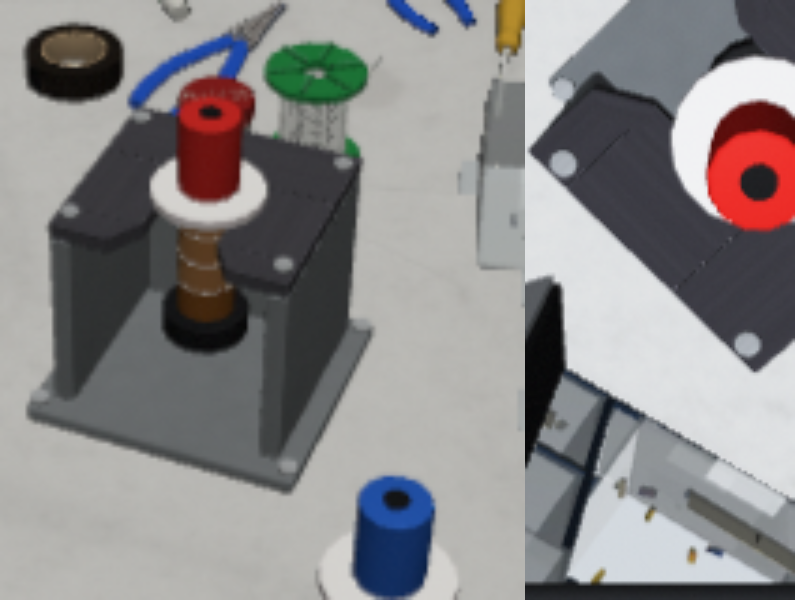

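The cartridge hangs upright with its flange on the plate. In the wrist view the head's hole is at (318,241), against a predicted (318,242), so it's a few millimetres from the seat at most. Blue is still standing.

```bash
python3 -c "
from station import ctrl
print(ctrl.hand_in())"
```

```text
the job is handed in; nothing more can be done
None
```

I handed the job in at about 9.4 s: the red cartridge hangs upright in the slot with its flange on the plate, a few mm at most from the seat by my camera estimate. It has been released, the blue cartridge was not touched, and the hand-in returned no verdict.

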